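Clamp a screw case in a quick-release bench clamp

TASK

The round screw case stands at the vee jaw of the bench clamp: clamp it there so that its lid can be twisted off later. Squeeze the release lever against the fixed grip plate, slide the head until its jaw meets the case and the case sits in the vee, let go of the lever, then turn the knob clockwise, a quarter turn or more, until the case is held tight. Leave the case standing upright and do not disturb the other things on the bench.

Things in the scene. Friction and masses are not known exactly. Their poses are not given: they have to be found in the camera images.
- clamp: bench clamp, fixed to the bench top: grey base plate 110 x 320 x 12 mm with a steel rail on it, top of the rail 30 mm above the bench. Origin on the bench under the rail; +y runs along the rail from the sliding head to the fixed vee jaw, z up, -x is the side facing the robot. The vee jaw stands at the +y end, 45 mm high above the rail. It may be turned a little on the bench (up to 0.3 rad).
- vee_seat (a point): point on top of the rail, on the clamp's middle line, where the axis of the case stands when the case is fully home in the vee (axes as the clamp). The sliding jaw touches a seated case when jaw_front is 19 mm from this point along y.
- head (a joint): travel of the sliding head along the rail, m, grows towards the vee jaw (+y of the clamp), 0 to 0.115. Locked by a spring-loaded half-nut (holds about 80 N) unless the release lever is squeezed; then it slides with about 2 N and everything on it goes along: grip plate, lever, knob, jaw.
- grip_mid (a point): midway between the two upright grip plates on the head, 100 mm above the bench, axes as the clamp. The plates end 15 to 17 mm above it and are free of other parts down to 40 mm below it. Fixed plate on the -y side, release lever on the +y side, each 26 mm wide (x), 10 mm thick; over their outer faces 48 mm along y, about 38 mm fully squeezed.
- release_lever (a joint): angle of the release lever, rad: about 0 at rest (locked; reads down to -0.12), 0.2 squeezed fully towards the fixed plate; unlocks from about 0.05; hinge 48 mm below grip_mid. It needs about 10 N at the height of grip_mid, and springs back when let go. Only the lever moves, so the middle of the squeezed pair lies 5 mm from grip_mid towards the fixed plate.
- jaw_front (a point): point on the front of the sliding jaw, 42 mm above the bench, axes as the clamp. The jaw face is a steel plate 60 mm wide, 44 mm high on a springy rubber backing of 8 N per mm. It is carried by the head, 85 mm ahead of grip_mid along y when the knob stands at 0.
- jaw_face: the steel face plate of the sliding jaw (same part as jaw_front; origin at its front, on the rail top), 60 x 6 x 44 mm
- knob_mid (a point): middle of the round black knob (46 mm diameter, reaching 14 mm above and 15 mm below this point along its axis; below it is a fixed flange of 48 mm diameter). Its z is the knob's axis, pointing out, leaning 35 degrees from vertical towards -y of the clamp (away from the case); x as the clamp; does not turn with the knob. It lies 108 mm from grip_mid on the side away from the jaw.
- screw_knob (a joint): angle of the knob, rad, starts at 0, grows clockwise seen from outside along its axis, up to 6.28. It advances the jaw 1.9 mm per rad relative to the head, so tightens roughly 10 to 15 N per rad once the jaw presses the seated case. Friction 0.15 N m; stays where it is left.
- case: round screw case with an amber top on a black foot, 63 mm high, 38 mm diameter over its lowest 22 mm and 35.6 mm above, about 70 g; origin at the centre of its underside, z along its axis. It stands loose on the rail within 4 mm of its seat in the vee.
- dropper_bottle: brown dropper bottle, 54 mm diameter, 138 mm high, origin under its centre; bystander
- bench_timer: small white timer, 52 x 72 x 34 mm, origin under its centre; bystander
- tape: roll of tape lying flat, 101 mm diameter, 24 mm high, origin under its centre; bystander
- desk_calculator: grey pocket calculator, 136 x 78 x 17 mm, origin under its centre; bystander

How it is judged:
On the way, in this order (a step that is already met when the one before it is completed fails the run):
1. the release lever is squeezed (over 0.06 rad) while the jaw still stands over 15 mm from closing on the case (value of joint release_lever above 0.06 rad and y of jaw_front in the frame of vee_seat below -0.034 m), for 0.1 s.
2. the head is slid up and locked: lever released, jaw within 6 mm of closing on the seated case, knob not yet turned by more than 1 rad (y of jaw_front in the frame of vee_seat above -0.025 m and value of joint release_lever below 0.03 rad and value of joint screw_knob below 1 rad), for 0.2 s.
3. the knob is turned at least 1.5 rad and the jaw presses the case with over 10 N (value of joint screw_knob above 1.5 rad and contact force between jaw_face and case above 10 N), for 0.2 s.
At the end, for the whole second after the job is handed in: The case stands upright (within 0.08 rad) on the rail in the vee (axis within 4 mm of vee_seat, not lifted over 4 mm), at rest, pressed by the sliding jaw with over 10 N; the knob stands at over 1.5 rad; the release lever is back at rest (all of step 3 and contact force between clamp and case above 10 N and value of joint release_lever below 0.03 rad and horizontal distance between case and vee_seat below 0.004 m and z of case in the frame of vee_seat below 0.004 m and angle between case's own z axis and vertical below 0.08 rad and linear speed of case below 0.01 m/s); the robot touches nothing.
It fails at once if the case is tipped (angle between case's own z axis and vertical above 0.35 rad).
It fails at once if the dropper bottle is disturbed (moved over 20 mm) (distance of dropper_bottle from where it was at the start of the episode above 0.02 m).
It fails at once if the timer is disturbed (moved over 20 mm) (distance of bench_timer from where it was at the start of the episode above 0.02 m).
It fails at once if the tape is disturbed (moved over 20 mm) (distance of tape from where it was at the start of the episode above 0.02 m).
It fails at once if the calculator is disturbed (moved over 20 mm) (distance of desk_calculator from where it was at the start of the episode above 0.02 m).
It also fails if it takes over 67 s, if anything falls off the work surface, if the arm or the gripper's body presses on something with over 40 N, if the wrist force passes 120 N, or if a joint passes its speed limit or range.

ROBOT

A 6-joint arm with a two-finger parallel gripper is mounted at the origin on a cart in front of the work surface, level with it; the furniture and walls round the work are solid. World frame = base frame: x ahead of the robot, y to its left, z up, the work surface at z = 0. Lengths are in m, angles in rad, forces in N, time in s.
With the tool pointing down it reaches from about 0.375 to 0.9 m from the base axis. Payload 3.1 kg.
Tool frame: the origin (TCP) lies midway between the tips of the shut fingers; the grasp point (between the pads) lies 19 mm behind it (manip.hold_point_z is the distance from the TCP to the grasp point, in m); z points along the fingers, y is the direction in which the jaws open and shut (so a half turn about z gives the same grasp; the last joint's range is limited). The gripper opens to 85 mm and grips with 20 to 120 N. Pads are 22 mm wide; open, the fingers measure 114 mm over their backs; the gripper's body (76 mm by 85 mm) begins 54 mm behind the grasp point. The pads swing forward as they close: fully open they stand 13 mm farther back than shut.
Start: joints at [-1.423, 0.527, 1.433, -0, 1.181, -0.178], TCP at [0.2, -0.592, 0.231] pointing down, gripper open.
Joint ranges: [-3.08, 3.08], [-0.75, 2.2], [0.22, 2.44], [-1.43, 4.57], [0, 2.65], [-2.85, 2.85]. Speed limits (rad/s): [2.79, 2.79, 3.14, 3.14, 3.14, 3.14].

INTERFACE

Orientations are given as a unit quaternion [x, y, z, w].
In Python, from station import manip gives the robot as it stands.
- The arm moves only by the tool drive_tool, never from a script. Its argument "motion" is one flat list of numbers, 7 for each row, row after row: the shift along the tool's x, y, z in mm, then the turn, a rotation vector about the tool's x, y, z in degrees, then the finger opening in mm, from 0 to 85.4. A call has 1 to 8 rows; each row is the pose to reach, as a shift and turn from the pose measured when the call began, along the tool's axes at that moment; what a row does not reach only later rows make up. A row lasts 1/8 s, in which the tool goes at most 62.5 mm and 10.7 degrees, less where a joint would pass 70% of its speed; a pose out of reach is approached as far as the arm can. A call with a gripper value outside its range is refused whole. The fingers move at their own pace and stop on an object; "force" is the grip in N (left out, the last holds). Time passes only in rows, so rows that repeat a pose let the fingers close. It gives the time, the measured TCP pose, the force and the opening at its end, in the units of the state.
- manip.sense(): the state, without advancing time (a new reading comes with each control period).
- manip.snapshot(name): name is "side" or "top" or "wrist"; returns a dict with "color" (384x512x3 uint8, red, green, blue), "fx", "fy", "cx", "cy" (pixels), "view" (4x4, takes a point from world to camera coordinates). Camera axes: x right, y up, looking along -z (the intrinsics and any distortion apply to the point x, -y, -z); pixel columns grow to the right and rows downward; lengths in m; the calibration is good to about 2 mm. A picture is of the moment at which its call begins. There is no depth.
- manip.sign_off(): hands the job in, once; it reports no verdict.
The state is a dict: "t": time; "q": joint angles; "qd": joint speeds; "tau": joint torques, N m; "tcp_pos": TCP position; "tool_rot": TCP orientation; "force": force on the tool from outside, world axes, zero at the start; "ft_torque": the same for the moment, N m; "finger_gap": opening from 0.0 (shut) to 1.0 (fully open).
Only numpy, scipy, OpenCV 4.12 (cv2) and the standard library are available. Lean on these libraries where they do the work, as an engineer would, in place of code of your own. Each camera call takes 0.05 s, during which the arm holds its last target.

## Working session

There is one attempt and no reset: what is moved stays moved. The work goes in short steps, Python scripts to look and compute and a tool call to move; the robot and the scene stay as the last step left them, time stands still between calls to the robot, and variables do not carry over. Pictures are saved under pics/ and viewed, and the job is handed in when it is done.

Besides the shell and the picture viewer there is one more tool, called after ">>>" as a command line: name --argument value ..., lists and objects as JSON in quotes. drive_tool: Moves the arm, as the interface text tells. Its arguments: {"type":"object","properties":{"motion":{"type":"array","items":{"type":"number"}},"force":{"type":"number"}},"required":["motion"]}

```bash
ls; mkdir -p pics
python3 - <<'E'
from station import manip
import cv2
s=manip.sense();print(s)
for n in("side","top","wrist"):
    r=manip.snapshot(n);cv2.imwrite(f"pics/{n}0.png",cv2.cvtColor(r["color"],cv2.COLOR_RGB2BGR))
    print(n,r["fx"],r["fy"],r["cx"],r["cy"],r["view"].tolist() if hasattr(r["view"],'tolist') else r["view"],[k for k in r])
print(manip.hold_point_z)
E
```

```text
pics
{'t': 0.0, 'q': array([-1.42348714e+00,  5.28451162e-01,  1.43390542e+00, -4.24922756e-05,
        1.18138344e+00, -1.78489346e-01]), 'qd': array([-0.00049604, -0.00026414, -0.00041009,  0.00065352, -0.00029134,
        0.00213718]), 'tau': array([ 1.49822590e-03, -4.42344189e+01, -1.78025705e+01, -8.66866344e-05,
        8.29384342e-03,  5.27249540e-06]), 'tcp_pos': array([ 0.19995732, -0.59139625,  0.23034184]), 'tool_rot': array([ 9.86759348e-01,  1.62187654e-01, -2.90627483e-06, -1.07386035e-03]), 'force': array([-0.70935461, -0.33505784, -0.40447993]), 'ft_torque': array([ 0.00981332, -0.02237075,  0.00550669]), 'finger_gap': 1.0001847671972048}
side 381.3654573966879 381.3654573966879 256.5008032091509 191.93722451721564 [[0.9927274782104495, -0.11998299971964618, 0.00980988196653791, -0.5953392826736275], [0.07605559611139999, 0.6882637161138375, 0.7214628218981978, -0.07722220814109318], [-0.09331505937447415, -0.7154698713848445, 0.6923836818083543, -1.1956604261309869], [0.0, 0.0, 0.0, 1.0]] ['color', 'fx', 'fy', 'cx', 'cy', 'view']
top 496.0577729072545 496.0577729072545 264.44168234975166 195.86272999978362 [[0.026631946536826736, -0.999645260002184, -0.0003059065631233016, -0.0485446022184643], [0.9887230865780792, 0.026295849200559482, 0.14742858061562436, -0.6020243061934453], [-0.14736823772840543, -0.004228766958251303, 0.9890726566025558, -1.750849126524384], [0.0, 0.0, 0.0, 1.0]] ['color', 'fx', 'fy', 'cx', 'cy', 'view']
wrist 308.91908903662494 308.91908903662494 261.2560668359381 194.92046912666532 [[0.32184567913002093, -0.9467910832332019, -0.0014154629763533412, -0.6238171481285151], [0.9110361619062463, 0.31009767748155126, -0.27175824204554583, 0.037141917987097546], [0.2577372121453811, 0.0861746780130319, 0.9623645122015249, -0.3776923666270618], [0.0, 0.0, 0.0, 1.0]] ['color', 'fx', 'fy', 'cx', 'cy', 'view']
0.0187
```

View pics/side0.png

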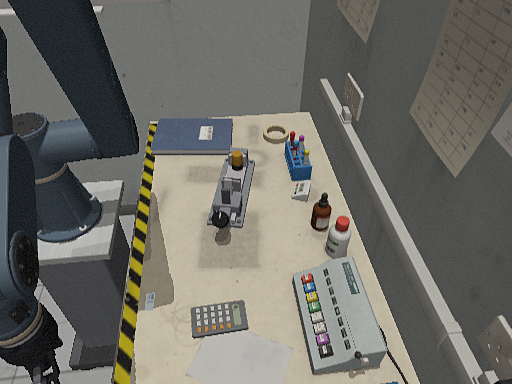

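View pics/top0.png

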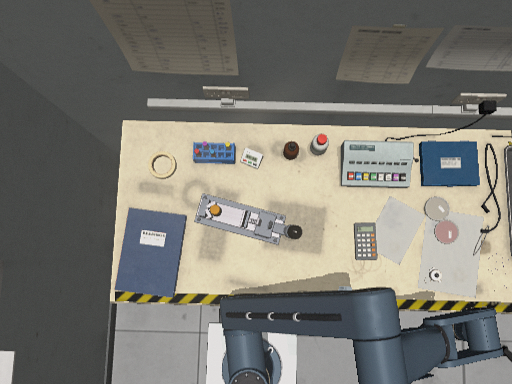

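View pics/wrist0.png

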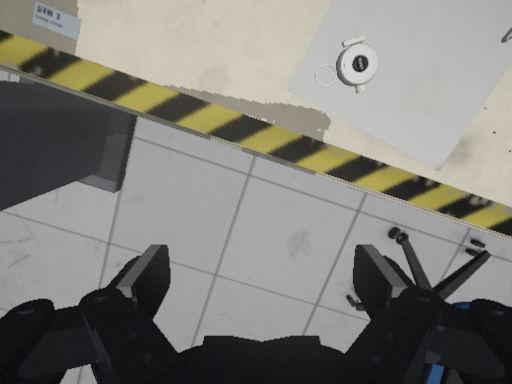

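The side view has the clamp around (232,190). In the top view it spans (195,195) to (300,243), with the amber case at (215,210) and the black knob at (294,232). I'll enlarge both views to measure.

Run:
```python
import cv2
a=cv2.imread("pics/top0.png")[180:260,180:312];cv2.imwrite("pics/topc.png",cv2.resize(a,None,fx=6,fy=6,interpolation=cv2.INTER_CUBIC))
a=cv2.imread("pics/side0.png")[140:245,190:280];cv2.imwrite("pics/sidec.png",cv2.resize(a,None,fx=5.5,fy=5.5,interpolation=cv2.INTER_CUBIC))
```

```text
(no output)
```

View pics/topc.png

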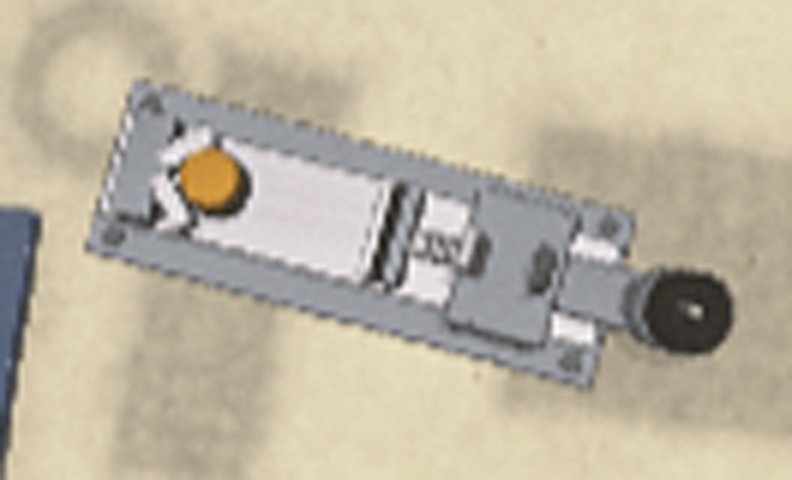

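View pics/sidec.png

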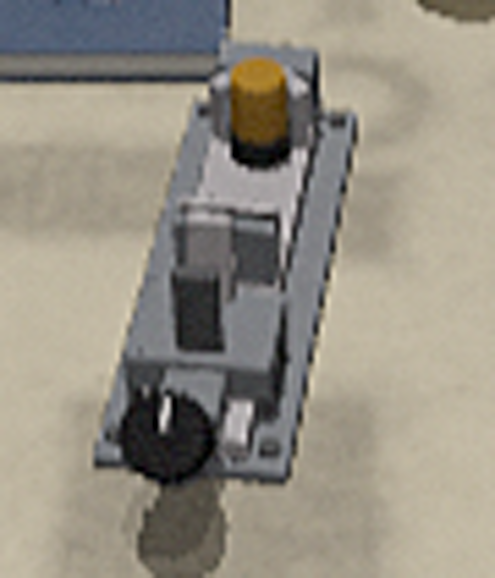

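```bash
cat > h.py <<'E'
import numpy as np
from station import manip
def ray(r,u,v,z):
    V=np.array(r["view"]);R=V[:3,:3];c=-R.T@V[:3,3]
    d=R.T@np.array([(u-r["cx"])/r["fx"],-(v-r["cy"])/r["fy"],-1.0])
    return c+d*(z-c[2])/d[2]
def proj(r,p):
    V=np.array(r["view"]);p=V[:3,:3]@np.asarray(p)+V[:3,3]
    return np.array([r["cx"]+r["fx"]*p[0]/-p[2], r["cy"]-r["fy"]*p[1]/-p[2]])
E
python3 - <<'E'
from h import *
import cv2
r=manip.snapshot("top")
f=lambda c:(c[0]/6+180-.42,c[1]/6+180-.42)
P=[ray(r,*f(c),.012) for c in[(140,83),(635,212),(590,388),(90,250)]]
for p in P:print(p)
A,B,C,D=P
print("len",[np.linalg.norm(x-y) for x,y in((A,B),(B,C),(C,D),(D,A))])
y=(A-B+D-C)[:2];y/=np.linalg.norm(y);print("yaw",np.arctan2(-y[0],y[1]),"ctr",sum(P)/4)
yaw=np.arctan2(-y[0],y[1]);R=np.array([[np.cos(yaw),-np.sin(yaw)],[np.sin(yaw),np.cos(yaw)]]);o=(sum(P)/4)[:2]
hsv=cv2.cvtColor(r["color"],cv2.COLOR_RGB2HSV)
m=cv2.inRange(hsv,(8,150,100),(30,255,255));m[:195]=0;m[230:]=0;m[:,:195]=0;m[:,240:]=0
M=cv2.moments(m,True);print("case px",M["m00"],M["m10"]/M["m00"],M["m01"]/M["m00"])
def L(p):return R.T@(np.array(p)[:2]-o)
p=ray(r,M["m10"]/M["m00"],M["m01"]/M["m00"],.093);print("case",p,L(p))
for n,c,z in(("lever",(480,250),.116),("fixed",(542,268),.116),("knob",(690,312),.09)):
    p=ray(r,*f(c),z);print(n,p,L(p))
m=(r["color"].max(2)<60).astype(np.uint8);m[:215]=0;m[250:]=0;m[:,:284]=0;m[:,310:]=0
M=cv2.moments(m,True);print("knob px",M["m00"],M["m10"]/M["m00"],M["m01"]/M["m00"])
np.set_printoptions(suppress=True)
s=manip.snapshot("side")
for n,b in(("side",s),):
  g=lambda c:(c[0]/5.5+190-.4,c[1]/5.5+140-.4)
  for nn,c,z in(("fixed top edge",(197,268),.116),("lever top?",(205,215),.116),("BL",(97,462),.012),("BR",(287,478),.012),("TR",(355,118),.012),("case top",(258,68),.093),("knob",(165,437),.09)):
    p=ray(b,*g(c),z);print(nn,p,L(p))
E
```

```text
[0.61105998 0.19475991 0.012     ]
[ 0.5394406  -0.11108053  0.012     ]
[ 0.43160145 -0.08602808  0.012     ]
[0.50731568 0.22060835 0.012     ]
len [np.float64(0.3141141622355221), np.float64(0.11071092521434814), np.float64(0.3158457582699309), np.float64(0.10691595248936371)]
yaw -0.23606849806152636 ctr [0.52235443 0.05456491 0.012     ]
case px 73.0 214.4794520547945 209.42465753424656
case [0.54317011 0.14114348 0.093     ] [-1.08066811e-05  8.90457264e-02]
lever [ 0.5035698  -0.01841405  0.116     ] [-0.00119517 -0.07534827]
fixed [ 0.49415194 -0.05428664  0.116     ] [-0.00196187 -0.11242861]
knob [ 0.47317085 -0.14118673  0.09      ] [-0.00203669 -0.20182563]
knob px 136.0 294.13235294117646 231.6691176470588
fixed top edge [ 0.50009858 -0.04916182  0.116     ] [ 0.00262123 -0.10605511]
lever top? [ 0.5071109  -0.00701252  0.116     ] [-0.0004189  -0.06343477]
BL [ 0.43729232 -0.08915937  0.012     ] [-0.04908839 -0.15963258]
BR [ 0.54098136 -0.11258869  0.012     ] [ 0.05720453 -0.15816109]
TR [0.614485   0.19454054 0.012     ] [0.05683756 0.15764108]
case top [0.54884788 0.15054978 0.093     ] [0.00330952 0.09951907]
knob [ 0.47656134 -0.14571605  0.09      ] [ 0.00231909 -0.20543635]
```

The plate tops put grip_mid at about (0.499, -0.036), and the yaw is about -0.236. The knob sits about 108 mm behind it, which matches the description. I'll work out the hover move, using the half-turn variant so joint 6 has room for the knob.

```bash
cat >> h.py <<'E'
from scipy.spatial.transform import Rotation as Ro
np.set_printoptions(suppress=True,precision=4)
YAW=-0.236
cy=np.array([-np.sin(YAW),np.cos(YAW),0]);cx=np.array([np.cos(YAW),np.sin(YAW),0]);cz=np.array([0,0,1.])
def rel(p,X,Z):
    "shift mm, rotvec deg in the tool frame to reach TCP p with tool axes x=X,z=Z"
    s=manip.sense();R0=Ro.from_quat(s["tool_rot"])
    Rt=Ro.from_matrix(np.column_stack([X,np.cross(Z,X),Z]))
    return (R0.inv().apply(np.asarray(p)-s["tcp_pos"])*1e3).round(1),(R0.inv()*Rt).as_rotvec(degrees=True).round(2)
E
python3 - <<'E'
from h import *
print(rel([.4977,-.0413,.2],-cx,-cz))
R=Ro.from_quat(manip.sense()["tool_rot"]).as_matrix();print(R)
E
```

```text
(array([ 458.2, -426.2,   31.4]), array([  -0.01,   -0.08, -147.81]))
[[ 0.9474  0.32   -0.0002]
 [ 0.32   -0.9474  0.0011]
 [ 0.0002 -0.0011 -1.    ]]
```

>>> drive_tool --motion '[30,-28,0,0,0,-9,85,80,-75,0,0,0,-19,85,130,-121,0,0,0,-29,85,180,-167,0,0,0,-39,85,230,-214,0,0,0,-49,85,280,-260,0,0,0,-59,85,330,-307,0,0,0,-69,85,370,-344,10,0,0,-79,85]' --force 30

```text
t: 1.25
tcp_pos: [0.4288, -0.1698, 0.2248]
tool_rot: [0.656, 0.755, 0.0, 0.001]
force: [2.0, -0.4, -0.9]
finger_gap: 0.992
```

Run:
```python
from h import *
s=manip.sense();print(s["t"],s["q"],s["tcp_pos"]);print(rel([.4977,-.0413,.2],-cx,-cz))
```

```text
1.25 [-0.6207  0.3172  1.8383  0.0009  0.9844 -0.7604] [ 0.4288 -0.1698  0.2248]
(array([117.7,  86. ,  24.9]), array([  0.07,   0.09, -68.5 ]))
```

>>> drive_tool --motion '[20,14,4,0,0,-10,85,40,29,8,0,0,-20,85,60,44,12,0,0,-30,85,80,58,16,0,0,-40,85,100,73,21,0,0,-50,85,118,86,25,0,0,-60,85,118,86,25,0,0,-68.5,85,118,86,25,0,0,-68.5,85]'

```text
t: 2.25
tcp_pos: [0.4977, -0.0408, 0.1999]
tool_rot: [0.118, 0.993, -0.0, 0.001]
force: [0.2, -0.5, 0.3]
finger_gap: 0.995
```

Run:
```python
from h import *
import cv2
s=manip.sense();print(s["t"],s["q"],s["tcp_pos"]);print(rel([.4977,-.0413,.2],-cx,-cz))
r=manip.snapshot("wrist");cv2.imwrite("pics/w1.png",cv2.cvtColor(r["color"],cv2.COLOR_RGB2BGR))
o=np.array([.4989,-.0364,0])
for n,l in(("gm top",(0,0,.115)),("lever top",(0,.019,.115)),("fixed top",(0,-.019,.115)),("lever cor",(.013,.024,.115)),("lever cor",(-.013,.024,.115)),("fix",(.013,-.024,.115)),("fix",(-.013,-.024,.115))):
    print(n,proj(r,o+cx*l[0]+cy*l[1]+cz*l[2]))
```

```text
2.25 [-0.306   0.404   1.7784  0.0002  0.9575 -1.6398] [ 0.4977 -0.0408  0.1999]
(array([-0.2, -0.5, -0.1]), array([ 0.  ,  0.1 , -0.06]))
gm top [267.35   202.1885]
lever top [292.0327 202.2044]
fixed top [242.6651 202.1726]
lever cor [297.9599 218.0882]
lever cor [299.1132 185.8415]
fix [236.5294 218.0504]
fix [235.7971 185.7989]
```

View pics/w1.png

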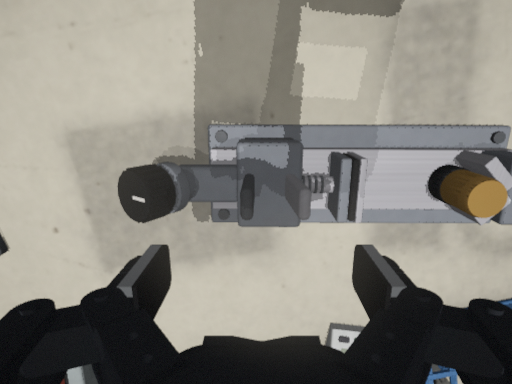

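Run:
```python
import cv2
a=cv2.imread("pics/w1.png")[110:240,110:390];a=cv2.resize(a,None,fx=2.85,fy=2.85,interpolation=cv2.INTER_CUBIC);a=cv2.convertScaleAbs(a,alpha=1.5,beta=20);cv2.imwrite("pics/w1c.png",a)
```

```text
(no output)
```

View pics/w1c.png

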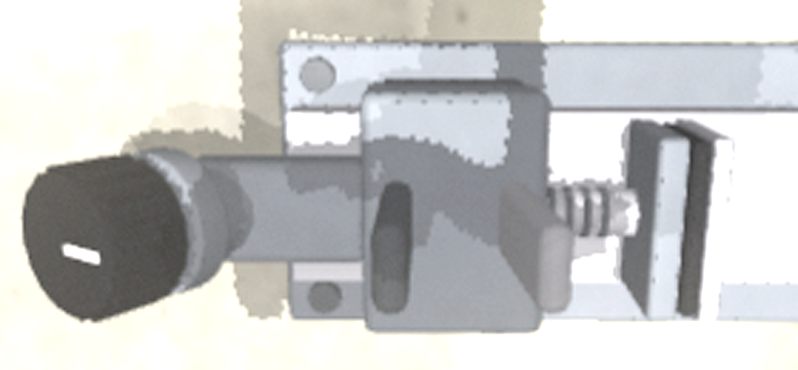

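Run:
```python
from h import *
import cv2
a=cv2.imread("pics/w1.png")[165:225,230:320];a=cv2.resize(a,None,fx=8,fy=8,interpolation=cv2.INTER_CUBIC);a=cv2.convertScaleAbs(a,alpha=1.6,beta=10);cv2.imwrite("pics/w1d.png",a)
r=manip.snapshot("wrist")
o=np.array([.52235,.05456,0])
for l in((0.055,-.16,.012),(-.055,-.16,.012),(0.055,.16,.012),(0,-.16,.012)):
    print(l,proj(r,o+cx*l[0]+cy*l[1]+cz*l[2]))
```

```text
(0.055, -0.16, 0.012) [207.6616 222.4682]
(-0.055, -0.16, 0.012) [202.5415 123.6628]
(0.055, 0.16, 0.012) [488.1062 222.2933]
(0, -0.16, 0.012) [205.217 175.294]
```

View pics/w1d.png

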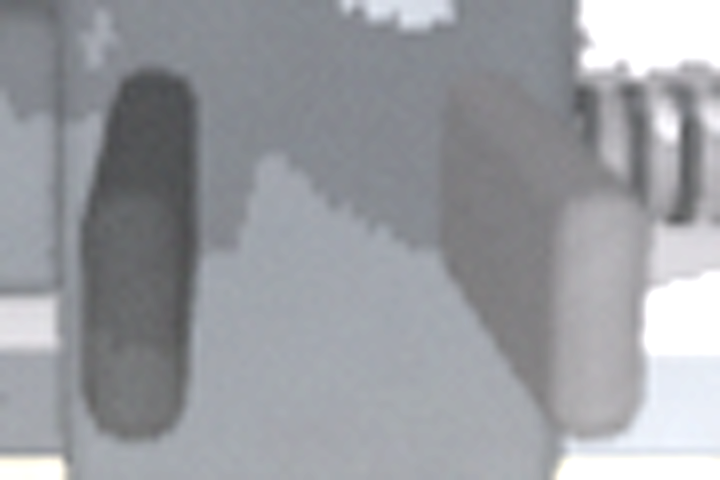

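Run:
```python
from h import *
import cv2
r=manip.snapshot("wrist")
V=np.array(r["view"]);print("cam",-V[:3,:3].T@V[:3,3],manip.sense()["tcp_pos"],V[:3,:3])
o=np.array([.52235,.05456,0])
for n,l in(("TL",(-.055,-.16,.012)),("BL",(0.055,-.16,.012)),("TR",(-.055,.16,.012)),("casetop",(0,.089,.093)),("casefoot",(0,.089,.03))):
    print(n,proj(r,o+cx*l[0]+cy*l[1]+cz*l[2]))
t=manip.snapshot("top")
hsv=cv2.cvtColor(r["color"],cv2.COLOR_RGB2HSV);
for n,c in(("TL",(209,125)),("BL",(211.5,221.5)),("TR",(508.5,127))):
    p=ray(r,*c,.012);print(n,p,"top px",proj(t,p))
```

```text
cam [ 0.4286 -0.0248  0.3421] [ 0.4976 -0.0413  0.2   ] [[ 0.2345  0.9721  0.0003]
 [-0.9342  0.2254 -0.2767]
 [-0.269   0.0645  0.961 ]]
TL [202.7027 123.6374]
BL [207.8215 222.4323]
TR [509.6145 123.4249]
casetop [485.1093 195.8349]
casefoot [442.7391 178.8361]
TL [ 0.4343 -0.0822  0.012 ] top px [276.864 243.463]
BL [ 0.5383 -0.1095  0.012 ] top px [284.9675 215.2091]
TR [0.5097 0.2218 0.012 ] top px [194.2902 220.5757]
```

Run:
```python
from h import *
r=manip.snapshot("wrist")
A=[ray(r,246.2,203.9,.116),ray(r,304.2,204.1,.116)];print(A)
T=[np.array([.4942,-.0543,0]),np.array([.5036,-.0184,0])]
for a,b in zip(A,T):print("wrist-top in clamp axes",(a-b)@cx,(a-b)@cy)
print("sep",(A[1]-A[0])@cy)
print("knob rays", ray(r,149,192,.1),(ray(r,149,192,.1)-A[0])@cy,(ray(r,149,192,.1)-A[0])@cx)
```

```text
[array([ 0.4961, -0.053 ,  0.116 ]), array([ 0.5067, -0.0098,  0.116 ])]
wrist-top in clamp axes 0.001573823946306738 0.001670554300383331
wrist-top in clamp axes 0.0010029790649784369 0.009125756975629966
sep 0.04455795561341055
knob rays [ 0.4726 -0.1294  0.1   ] -0.07972176597894577 -0.00506404820060391
```

The wrist view shows the fixed plate top centred at about (246,204) and the lever top at (304,204), with the lever leaning outward. That agrees with the top view to about 2 mm for the fixed plate. I'll descend onto the middle of the squeezed pair.

Run:
```python
from h import *
print(rel([.4984,-.0400,.083],-cx,-cz))
```

```text
(array([ -0.2,   1.5, 117. ]), array([ 0.  ,  0.12, -0.1 ]))
```

>>> drive_tool --motion '[0,1.5,20,0,0,0,85,0,1.5,45,0,0,0,85,0,1.5,70,0,0,0,85,0,1.5,95,0,0,0,85,0,1.5,110,0,0,0,85,0,1.5,117,0,0,0,85,0,1.5,117,0,0,0,85]'

```text
t: 3.38
tcp_pos: [0.4983, -0.04, 0.083]
tool_rot: [0.119, 0.993, -0.0, 0.001]
force: [1.0, 0.5, -0.2]
finger_gap: 0.995
```

Run:
```python
from h import *
import cv2
s=manip.sense();print(s["t"],s["tcp_pos"],s["force"])
r=manip.snapshot("wrist");cv2.imwrite("pics/w2.png",cv2.cvtColor(r["color"],cv2.COLOR_RGB2BGR))
```

```text
3.375 [ 0.4983 -0.04    0.083 ] [ 0.9967  0.4911 -0.2029]
```

View pics/w2.png

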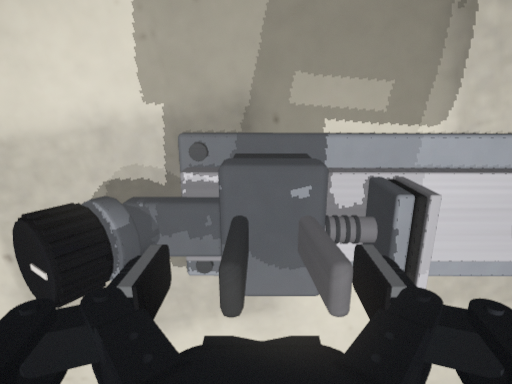

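The plates (232 and 325, rows 215-315) are between the open pads (150 and 375). Closing now.

>>> drive_tool --motion '[0,0,0,0,0,0,60,0,0,0,0,0,0,45,0,0,0,0,0,0,36,0,0,0,0,0,0,34,0,0,0,0,0,0,34,0,0,0,0,0,0,34]' --force 35

```text
t: 4.18
tcp_pos: [0.4995, -0.0396, 0.0854]
tool_rot: [0.12, 0.993, 0.0, 0.003]
force: [-2.1, 2.4, 12.3]
finger_gap: 0.461
```

Run:
```python
from h import *
import cv2
s=manip.sense();print(s["t"],s["tcp_pos"],s["force"],s["force"]@cy,s["finger_gap"]*85.4)
r=manip.snapshot("wrist");cv2.imwrite("pics/w3.png",cv2.cvtColor(r["color"],cv2.COLOR_RGB2BGR))
```

```text
4.175 [ 0.4995 -0.0396  0.0854] [-2.0524  2.3762 12.2565] 1.8304104338614045 39.33118508379002
```

View pics/w3.png

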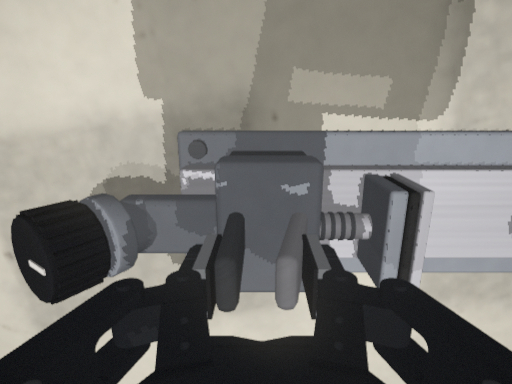

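The lever is squeezed (39 mm over the plates) and the jaw is still far away. I'll slide most of the travel.

>>> drive_tool --motion '[0,5,0,0,0,0,34,0,13,0,0,0,0,34,0,22,0,0,0,0,34,0,31,0,0,0,0,34,0,40,0,0,0,0,34,0,49,0,0,0,0,34,0,57,0,0,0,0,34,0,62,0,0,0,0,34]'

```text
t: 5.22
tcp_pos: [0.5144, 0.0212, 0.0854]
tool_rot: [0.119, 0.993, 0.0, 0.003]
force: [-0.6, -2.1, 0.0]
finger_gap: 0.461
```

Run:
```python
from h import *
import cv2
s=manip.sense();print(s["t"],s["tcp_pos"],s["force"],s["force"]@cy,s["finger_gap"]*85.4,(s["tcp_pos"]-[.4995,-.0396,0.0854])@cy)
for n in("wrist","side"):
  r=manip.snapshot(n);c=cv2.cvtColor(r["color"],cv2.COLOR_RGB2BGR)
  if n=="side":c=cv2.resize(c[130:240,190:290],None,fx=5,fy=5,interpolation=cv2.INTER_CUBIC)
  cv2.imwrite(f"pics/{n}4.png",c)
```

```text
5.225 [0.5144 0.0212 0.0854] [-0.5974 -2.1327  0.0463] -2.2132772412381803 39.34515725743865 0.06262661402874324
```

View pics/wrist4.png

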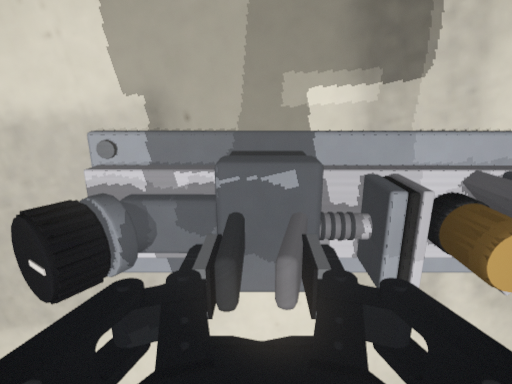

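View pics/side4.png

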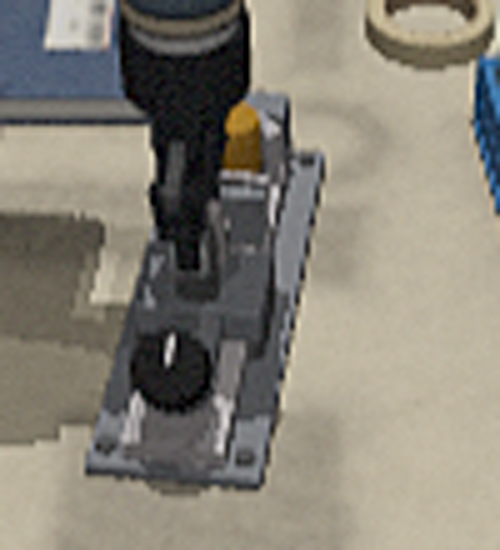

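The head slid 62.6 mm at about 2 N, and the case is still clear ahead at (470,235) in the wrist view. I'll continue slowly and watch the force.

>>> drive_tool --motion '[0,2,0,0,0,0,34,0,4,0,0,0,0,34,0,6,0,0,0,0,34,0,8,0,0,0,0,34,0,10,0,0,0,0,34,0,11,0,0,0,0,34,0,11,0,0,0,0,34]'

```text
t: 6.2
tcp_pos: [0.5171, 0.0325, 0.0855]
tool_rot: [0.12, 0.993, 0.001, 0.003]
force: [-0.1, -0.5, -0.8]
finger_gap: 0.46
```

Run:
```python
from h import *
import cv2
s=manip.sense();print(s["t"],s["tcp_pos"],s["force"],s["force"]@cy,s["finger_gap"]*85.4,(s["tcp_pos"]-[.4995,-.0396,0.0854])@cy)
for n in("wrist",):
  r=manip.snapshot(n);c=cv2.cvtColor(r["color"],cv2.COLOR_RGB2BGR)
  cv2.imwrite(f"pics/{n}5.png",c)
```

```text
6.2 [0.5171 0.0325 0.0855] [-0.1173 -0.5071 -0.8444] -0.5204794402210222 39.2826762662992 0.0741813900374992
```

View pics/wrist5.png

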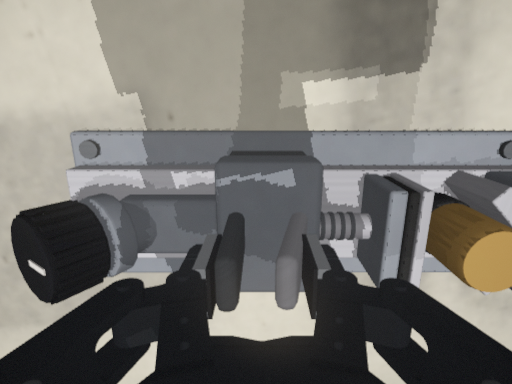

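>>> drive_tool --motion '[0,1,0,0,0,0,34,0,2,0,0,0,0,34,0,2,0,0,0,0,34,0,3,0,0,0,0,34,0,3,0,0,0,0,34]'

```text
t: 6.88
tcp_pos: [0.5178, 0.0355, 0.0855]
tool_rot: [0.12, 0.993, 0.001, 0.003]
force: [-0.1, -1.6, -1.0]
finger_gap: 0.457
```

>>> drive_tool --motion '[0,1,0,0,0,0,34,0,2,0,0,0,0,34,0,2,0,0,0,0,34,0,2,0,0,0,0,34]'

```text
t: 7.38
tcp_pos: [0.5184, 0.0376, 0.0855]
tool_rot: [0.12, 0.993, 0.001, 0.003]
force: [-0.0, 0.9, -0.6]
finger_gap: 0.457
```

Run:
```python
from h import *
import cv2
s=manip.sense();print(s["t"],s["force"]@cy,(s["tcp_pos"]-[.4995,-.0396,0.0854])@cy)
for n in("wrist","top"):
  r=manip.snapshot(n);c=cv2.cvtColor(r["color"],cv2.COLOR_RGB2BGR)
  if n=="wrist":
    c=cv2.resize(c[160:300,340:512],None,fx=4,fy=4,interpolation=cv2.INTER_CUBIC)
  else: c=cv2.resize(c[180:260,180:312],None,fx=6,fy=6,interpolation=cv2.INTER_CUBIC)
  cv2.imwrite(f"pics/{n}6.png",c)
```

```text
7.375 0.83213071608253 0.07944386003158788
```

View pics/wrist6.png

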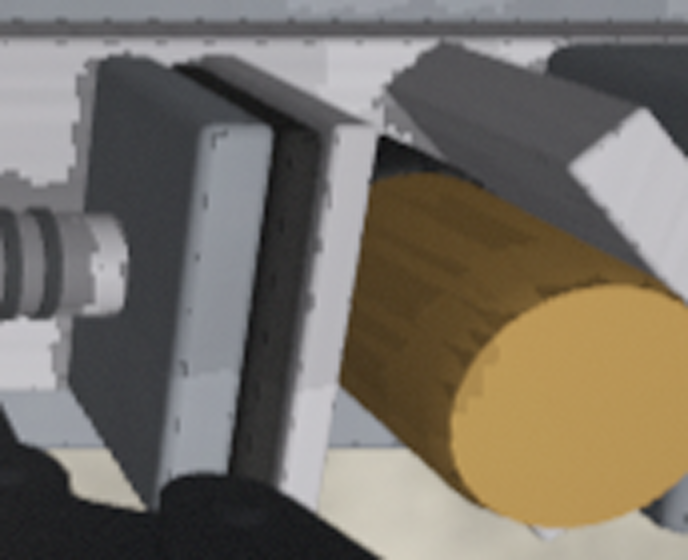

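View pics/top6.png

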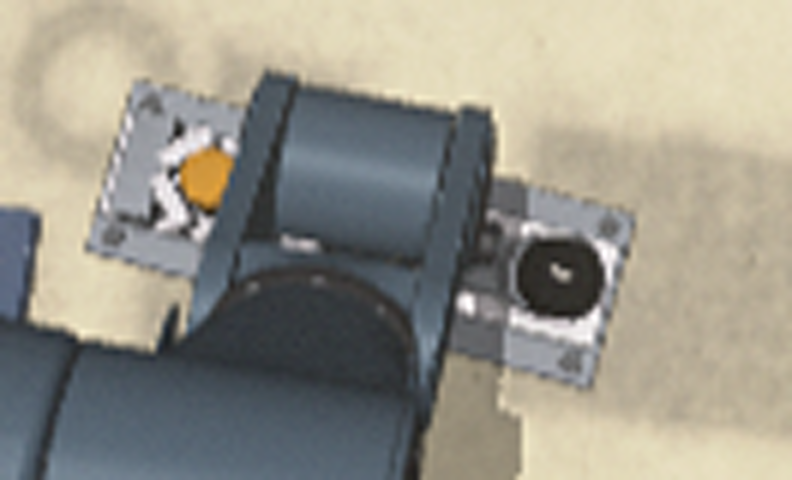

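The jaw is a hair from the case foot, or touching it. I'll advance in millimetres until resistance builds.

>>> drive_tool --motion '[0,1,0,0,0,0,34,0,2,0,0,0,0,34,0,2,0,0,0,0,34,0,2,0,0,0,0,34]'

```text
t: 7.98
tcp_pos: [0.5188, 0.0395, 0.0855]
tool_rot: [0.12, 0.993, 0.001, 0.003]
force: [-0.5, -0.8, -2.6]
finger_gap: 0.457
```

>>> drive_tool --motion '[0,1,0,0,0,0,34,0,2,0,0,0,0,34,0,2,0,0,0,0,34,0,2,0,0,0,0,34]'

```text
t: 8.48
tcp_pos: [0.519, 0.0405, 0.0854]
tool_rot: [0.119, 0.993, 0.0, 0.003]
force: [-2.5, -4.7, -1.2]
finger_gap: 0.458
```

>>> drive_tool --motion '[0,1,0,0,0,0,34,0,2,0,0,0,0,34,0,2,0,0,0,0,34,0,2,0,0,0,0,34]'

```text
t: 8.98
tcp_pos: [0.5191, 0.0409, 0.0854]
tool_rot: [0.119, 0.993, -0.001, 0.003]
force: [-1.6, -9.2, -0.3]
finger_gap: 0.46
```

Run:
```python
from h import *
import cv2
s=manip.sense();print(s["t"],s["force"],s["force"]@cy,(s["tcp_pos"]-[.4995,-.0396,0.0854])@cy)
for n in("wrist","top"):
  r=manip.snapshot(n);c=cv2.cvtColor(r["color"],cv2.COLOR_RGB2BGR)
  if n=="wrist":
    c=cv2.resize(c[160:300,340:512],None,fx=4,fy=4,interpolation=cv2.INTER_CUBIC)
  else: c=cv2.resize(c[180:260,180:312],None,fx=6,fy=6,interpolation=cv2.INTER_CUBIC)
  cv2.imwrite(f"pics/{n}7.png",c)
```

```text
8.975 [-1.5669 -9.215  -0.2626] -9.325971929449581 0.0828800653943682
```

View pics/wrist7.png

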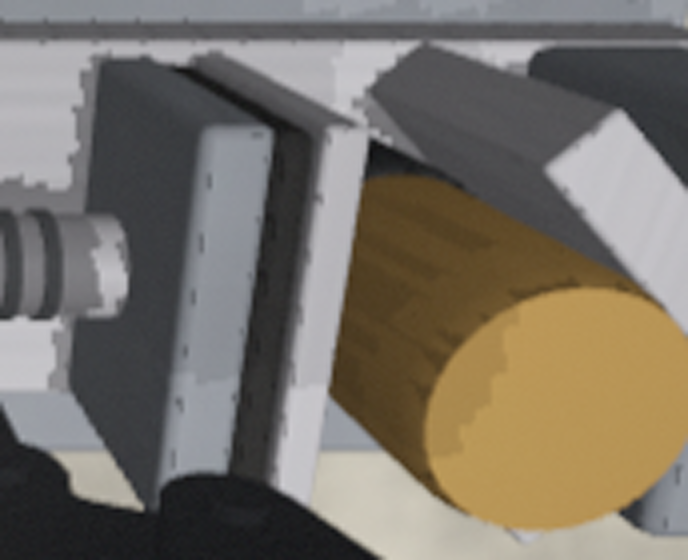

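The jaw is pressing the seated case: 9 N at the tool, of which about 2 N is sliding friction. I'll keep the push on while the lever springs back, then let go.

>>> drive_tool --motion '[0,1.7,0,0,0,0,44,0,1.7,0,0,0,0,52,0,1.7,0,0,0,0,60,0,0,0,0,0,0,72,0,0,0,0,0,0,85,0,0,0,0,0,0,85]'

```text
t: 9.82
tcp_pos: [0.5192, 0.0408, 0.0856]
tool_rot: [0.119, 0.993, -0.001, 0.003]
force: [-0.3, 0.9, 0.2]
finger_gap: 0.995
```

Run:
```python
from h import *
import cv2
s=manip.sense();print(s["t"],s["force"],s["q"],(s["tcp_pos"]-[.4995,-.0396,0.0854])@cy)
for n in("wrist",):
  r=manip.snapshot(n);c=cv2.cvtColor(r["color"],cv2.COLOR_RGB2BGR)
  cv2.imwrite(f"pics/{n}8.png",c)
```

```text
9.825 [-0.3305  0.9161  0.1787] [-0.1356  0.6157  1.8188 -0.002   0.7016 -1.466 ] 0.08278403514952407
```

View pics/wrist8.png

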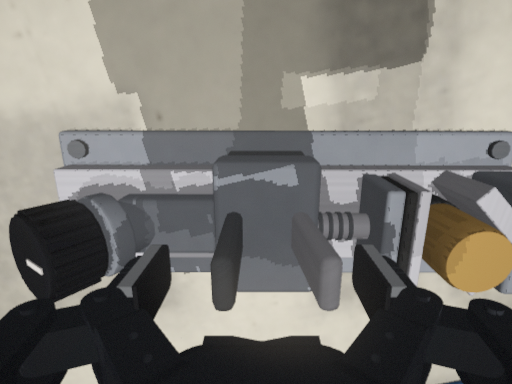

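The lever is back at rest and clear of the pads, and the case is seated. I'll rise straight up and measure the knob.

>>> drive_tool --motion '[0,0,-20,0,0,0,85,0,0,-50,0,0,0,85,0,0,-80,0,0,0,85,0,0,-110,0,0,0,85,0,-20,-130,0,0,0,85,0,-40,-130,0,0,0,85,0,-40,-130,0,0,0,85]'

```text
t: 10.75
tcp_pos: [0.5088, 0.0014, 0.2159]
tool_rot: [0.12, 0.993, -0.001, 0.003]
force: [0.5, 0.5, -0.3]
finger_gap: 0.997
```

Run:
```python
from h import *
import cv2
s=manip.sense();print(s["t"],s["tcp_pos"],s["q"])
for n,b in(("wrist",None),("top",(180,260,180,312,6)),("side",(130,240,190,290,5))):
  r=manip.snapshot(n);c=cv2.cvtColor(r["color"],cv2.COLOR_RGB2BGR)
  if b:c=cv2.resize(c[b[0]:b[1],b[2]:b[3]],None,fx=b[4],fy=b[4],interpolation=cv2.INTER_CUBIC)
  cv2.imwrite(f"pics/{n}9.png",c)
```

```text
10.75 [0.5088 0.0014 0.2159] [-0.2166  0.3912  1.7414 -0.001   1.0033 -1.5459]
```

View pics/wrist9.png

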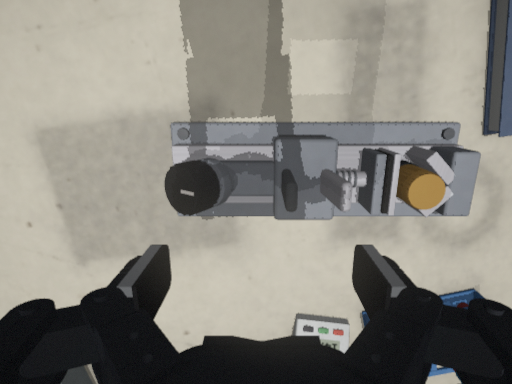

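View pics/top9.png

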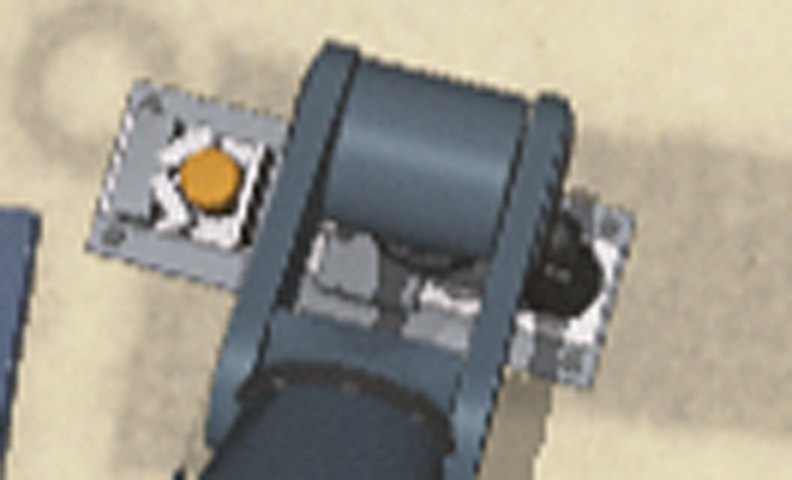

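View pics/side9.png

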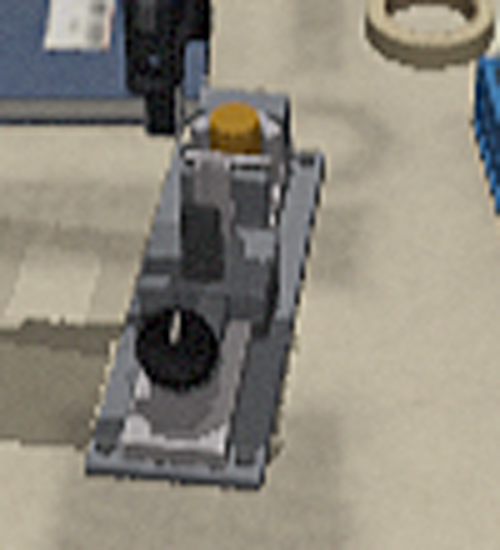

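```bash
cat > k.py <<'E'
from h import *
import cv2
ax=-cy*np.sin(np.radians(35))+cz*np.cos(np.radians(35)); pp=cy*np.cos(np.radians(35))+cz*np.sin(np.radians(35))
def tri(L):
    A=[];b=[]
    for r,u,v in L:
        V=np.array(r["view"]);R=V[:3,:3];c=-R.T@V[:3,3]
        d=R.T@np.array([(u-r["cx"])/r["fx"],-(v-r["cy"])/r["fy"],-1.0]);d/=np.linalg.norm(d)
        P=np.eye(3)-np.outer(d,d);A.append(P);b.append(P@c)
    p=np.linalg.lstsq(np.vstack(A),np.hstack(b),rcond=None)[0]
    return p,[np.linalg.norm(a@p-q)*1e3 for a,q in zip(A,b)]
E
python3 - <<'E'
from k import *
S,W,T=[manip.snapshot(n) for n in("side","wrist","top")]
s=S["color"].astype(int);m=((s.max(2)<48)).astype(np.uint8);m[:188]=0;m[212:]=0;m[:,:214]=0;m[:,236:]=0
n,l,st,c=cv2.connectedComponentsWithStats(m);print(st,c)
a=cv2.resize(S["color"][180:220,205:245][:,:,::-1],None,fx=14,fy=14,interpolation=cv2.INTER_NEAREST);cv2.imwrite("pics/s10.png",a)
a=cv2.resize(W["color"][145:225,155:245][:,:,::-1],None,fx=7,fy=7,interpolation=cv2.INTER_CUBIC);cv2.imwrite("pics/w10.png",cv2.convertScaleAbs(a,alpha=1.8,beta=20))
M,e=tri([(S,224.8,195.0),(W,187,193),(T,272.4,224.7)]);print("mark",M,e)
C=M-.0127*pp;K=C-.014*ax;print("top ctr",C,"mid",K)
gm=np.array([.4996,-.0352,.1])+.0828*cy;print("gm",gm,"K-gm in clamp",(K-gm)@cx,(K-gm)@cy,np.linalg.norm(K-gm))
for n,r in(("S",S),("W",W),("T",T)):print(n,"ctr->",proj(r,C),"mid->",proj(r,K),[proj(r,C+.023*x).round(1) for x in(cx,-cx,pp,-pp)])
E
```

```text
[[     0      0    512    384 196394]
 [   217    191     18     18    212]
 [   235    192      1      2      2]] [[255.533  191.4915]
 [225.1038 199.3962]
 [235.     192.5   ]]
mark [ 0.4955 -0.0615  0.0999] [np.float64(1.4145162672944784), np.float64(1.201338549211397), np.float64(2.010229788289113)]
top ctr [ 0.4931 -0.0717  0.0927] mid [ 0.495  -0.0638  0.0812]
gm [0.519  0.0453 0.1   ] K-gm in clamp 0.0022031129785926792 -0.11173032843745075 0.11332279526592792
S ctr-> [223.8856 199.4474] mid-> [224.5502 200.2797] [array([231.6, 200.1]), array([216.2, 198.8]), array([224.8, 191.8]), array([223. , 207.1])]
W ctr-> [175.8636 191.1856] mid-> [187.8482 187.8597] [array([177.8, 215.6]), array([173.8, 165.6]), array([194. , 195.3]), array([159.4, 187.4])]
T ctr-> [274.8079 225.2864] mid-> [272.5329 224.9841] [array([276.5, 218.9]), array([273.1, 231.6]), array([269.6, 223.5]), array([279.9, 227. ])]
```

View pics/s10.png

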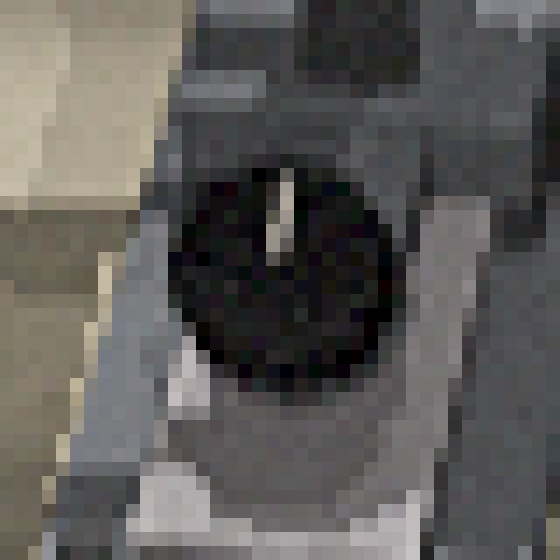

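View pics/w10.png

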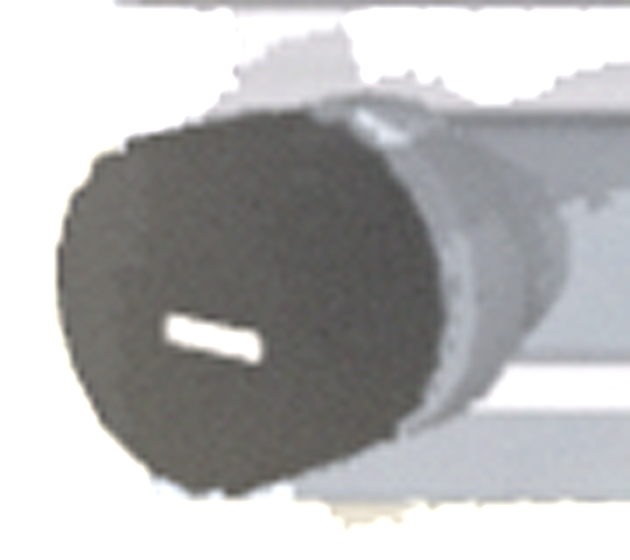

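Run:
```python
from k import *
S,W,T=[manip.snapshot(n) for n in("side","wrist","top")]
w=W["color"].astype(int);m=(w.max(2)<62).astype(np.uint8);m[:150]=0;m[222:]=0;m[:,:150]=0;m[:,240:]=0
m=cv2.morphologyEx(m,cv2.MORPH_OPEN,np.ones((5,5),np.uint8))
n,l,st,c=cv2.connectedComponentsWithStats(m);print(st[1:],c[1:])
T2=dict(T);V=np.array(T["view"]).copy();V[:3,3]-=V[:3,:3]@(.0828*cy);T2["view"]=V
for L in([(S,225.1,199.25),(W,190.5,187.7),(T2,294.13,231.67)],[(S,225.1,199.25),(W,190.5,187.7)],[(S,225.1,199.25),(T2,294.13,231.67)]):
    K,e=tri(L);gm=np.array([.519,.0453,.1]);print("K",K,np.round(e,1),(K-gm)@cx,(K-gm)@cy)
```

```text
[[ 164  161   54   54 2289]] [[190.512  186.8646]]
K [ 0.495  -0.0604  0.0821] [1.9 0.9 2.4] 0.0013834994436789372 -0.10839777269311646
K [ 0.4961 -0.0611  0.0824] [0.8 0.8] 0.002615912852328317 -0.10878850844384552
K [ 0.4949 -0.0595  0.0808] [2. 2.] 0.0010704483106456116 -0.1075684751243119
```

The knob's middle is at about (0.495, -0.060, 0.082), from silhouette centres of about (190.5,187.5) in the wrist view and (225,199) in the side view. That is 108 mm behind grip_mid, as specified. Next I'll pre-pose along its axis.

```bash
cat >> k.py <<'E'
K=np.array([.4950,-.0604,.0820])
E
python3 - <<'E'
from k import *
print(rel(K+.085*ax,-cx,-ax))
E
```

```text
(array([  -1. , -113.3,   63.8]), array([-35.04,   0.32,  -0.04]))
```

>>> drive_tool --motion '[0,-18,0,-5,0,0,85,0,-40,5,-12,0,0,85,0,-62,15,-20,0,0,85,0,-85,30,-28,0,0,85,0,-105,48,-33,0,0,85,-1,-113,64,-35,0.3,0,85,-1,-113,64,-35,0.3,0,85,-1,-113,64,-35,0.3,0,85]'

```text
t: 12.2
tcp_pos: [0.4837, -0.1069, 0.1519]
tool_rot: [0.112, 0.947, 0.298, 0.035]
force: [-0.2, 0.1, -0.7]
finger_gap: 0.996
```

Run:
```python
from k import *
s=manip.sense();print(s["t"],s["tcp_pos"],s["q"],s["force"])
print("pre",rel(K+.085*ax,-cx,-ax),"goal",rel(K-.011*ax,-cx,-ax))
r=manip.snapshot("wrist");cv2.imwrite("pics/w11.png",r["color"][:,:,::-1])
print(proj(r,K),[proj(r,K+.014*ax+.023*x) for x in(cx,-cx,pp,-pp)])
```

```text
12.2 [ 0.4837 -0.1069  0.1519] [-0.7648  0.5943  1.8081  0.5737  1.1472 -2.4498] [-0.1723  0.1061 -0.6897]
pre (array([-0.1, -0.9, -0.3]), array([-0.04,  0.01,  0.01])) goal (array([-0.1, -0.8, 95.7]), array([-0.04,  0.01,  0.01]))
[260.5722 202.5629] [array([260.4651, 237.5504]), array([260.5817, 177.3524]), array([292.1803, 208.3754]), array([228.8618, 208.2158])]
```

View pics/w11.png

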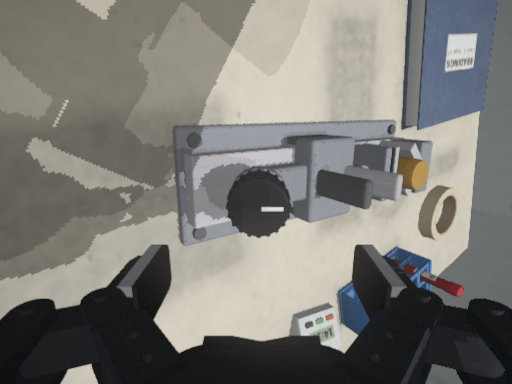

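The knob appears at x 227-293, y 168-238, and the prediction fits within a pixel. Joint 6 is at -2.45, so there is plenty of clockwise room. Approaching along the axis.

>>> drive_tool --motion '[0,-0.8,20,0,0,0,85,0,-0.8,42,0,0,0,85,0,-0.8,64,0,0,0,85,0,-0.8,82,0,0,0,85,0,-0.8,95.5,0,0,0,85,0,-0.8,95.5,0,0,0,85,0,-0.8,95.5,0,0,0,85]'

```text
t: 13.12
tcp_pos: [0.4969, -0.0545, 0.0737]
tool_rot: [0.112, 0.947, 0.298, 0.036]
force: [-0.1, -0.4, 0.5]
finger_gap: 1.0
```

Run:
```python
from k import *
s=manip.sense();print(s["t"],s["tcp_pos"],s["q"],s["force"],s["ft_torque"])
print("goal",rel(K-.011*ax,-cx,-ax))
r=manip.snapshot("wrist");cv2.imwrite("pics/w12.png",r["color"][:,:,::-1])
r=manip.snapshot("side");cv2.imwrite("pics/s12.png",cv2.resize(r["color"][100:240,170:310][:,:,::-1],None,fx=4,fy=4,interpolation=cv2.INTER_CUBIC))
```

```text
13.125 [ 0.4969 -0.0545  0.0737] [-0.6688  0.731   1.8744  0.6944  0.9486 -2.5366] [-0.1049 -0.4284  0.5426] [-0.2883  0.0684  0.0231]
goal (array([ 0.4, -0.2,  0.6]), array([-0.09,  0.06,  0.08]))
```

View pics/w12.png

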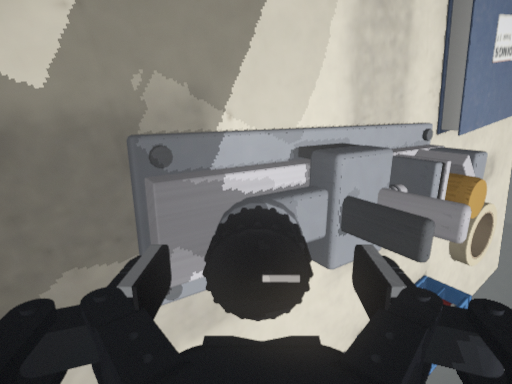

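View pics/s12.png

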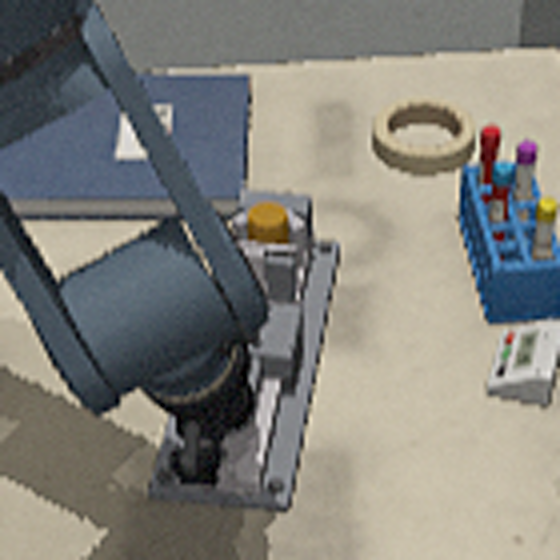

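The knob (257,263) is midway between the pads. Gripping it.

>>> drive_tool --motion '[0,0,0,0,0,0,65,0,0,0,0,0,0,50,0,0,0,0,0,0,42,0,0,0,0,0,0,40,0,0,0,0,0,0,40]' --force 60

```text
t: 13.85
tcp_pos: [0.4968, -0.0565, 0.0738]
tool_rot: [0.112, 0.948, 0.296, 0.037]
force: [-3.1, -5.5, 3.2]
finger_gap: 0.52
```

Run:
```python
from k import *
s=manip.sense();print(s["t"],s["tcp_pos"],s["finger_gap"]*85.4,s["q"],s["force"],s["ft_torque"])
print("goal",rel(K-.011*ax,-cx,-ax))
r=manip.snapshot("wrist");cv2.imwrite("pics/w13.png",r["color"][:,:,::-1])
```

```text
13.85 [ 0.4968 -0.0565  0.0738] 44.435028579752924 [-0.6709  0.7298  1.8738  0.6918  0.9473 -2.5365] [-3.0565 -5.5065  3.2001] [-0.6787  0.4927  0.2211]
goal (array([0.9, 1.2, 1.8]), array([-0.26,  0.15,  0.11]))
```

View pics/w13.png

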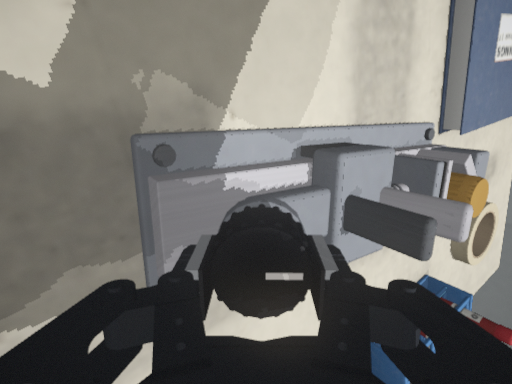

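The knob is gripped. Now I'll turn clockwise, which is +z of the tool.

>>> drive_tool --motion '[0,0,0,0,0,6,40,0,0,0,0,0,14,40,0,0,0,0,0,22,40,0,0,0,0,0,30,40,0,0,0,0,0,38,40,0,0,0,0,0,45,40,0,0,0,0,0,45,40]'

```text
t: 14.78
tcp_pos: [0.4969, -0.0564, 0.074]
tool_rot: [0.466, 0.833, 0.288, -0.079]
force: [0.3, 0.4, 0.7]
finger_gap: 0.52
```

Run:
```python
from k import *
s=manip.sense();print(s["t"],s["tcp_pos"],s["finger_gap"]*85.4,s["q"],s["force"],np.linalg.norm(s["force"]),s["ft_torque"],"axial",s["ft_torque"]@ax)
r=manip.snapshot("wrist");cv2.imwrite("pics/w14.png",r["color"][:,:,::-1])
```

```text
14.775 [ 0.4969 -0.0564  0.074 ] 44.375584870595475 [-0.671   0.7296  1.8738  0.6924  0.9478 -1.752 ] [0.26   0.4054 0.6861] 0.8382296227266017 [-0.0764  0.096  -0.1385] axial -0.1567163059501122
```

View pics/w14.png

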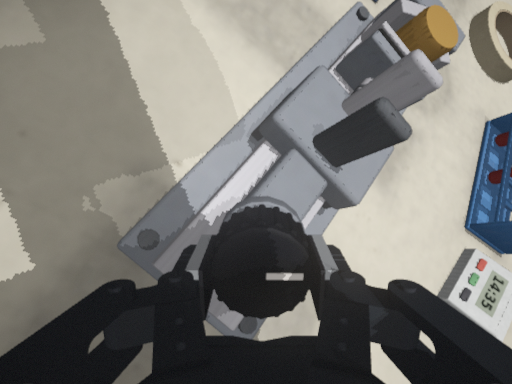

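The mark stays fixed in the wrist view at (285,276), so the knob turns with the gripper. Continuing.

>>> drive_tool --motion '[0,0,0,0,0,9,40,0,0,0,0,0,18,40,0,0,0,0,0,27,40,0,0,0,0,0,36,40,0,0,0,0,0,45,40,0,0,0,0,0,54,40,0,0,0,0,0,63,40,0,0,0,0,0,70,40]'

```text
t: 15.82
tcp_pos: [0.4974, -0.0565, 0.0741]
tool_rot: [0.859, 0.415, 0.191, -0.23]
force: [2.1, 0.5, -0.4]
finger_gap: 0.522
```

>>> drive_tool --motion '[0,0,0,0,0,8,40,0,0,0,0,0,15,40,0,0,0,0,0,22,40,0,0,0,0,0,28,40,0,0,0,0,0,34,40,0,0,0,0,0,38,40,0,0,0,0,0,38,40]'

```text
t: 16.7
tcp_pos: [0.4977, -0.0567, 0.074]
tool_rot: [0.948, 0.113, 0.106, -0.279]
force: [0.5, 0.7, -1.0]
finger_gap: 0.521
```

Run:
```python
from k import *
s=manip.sense();print(s["t"],s["tcp_pos"],s["finger_gap"]*85.4,s["q"],s["force"],np.linalg.norm(s["force"]),s["ft_torque"],"axial",s["ft_torque"]@ax)
r=manip.snapshot("wrist");cv2.imwrite("pics/w15.png",r["color"][:,:,::-1])
r=manip.snapshot("side");cv2.imwrite("pics/s15.png",cv2.resize(r["color"][100:240,170:310][:,:,::-1],None,fx=4,fy=4,interpolation=cv2.INTER_CUBIC))
```

```text
16.7 [ 0.4977 -0.0567  0.074 ] 44.4961904149271 [-0.6708  0.7298  1.8726  0.6934  0.9478  0.1319] [ 0.4609  0.7308 -0.959 ] 1.2908081267378158 [-0.0569  0.0145 -0.1358] axial -0.1117034238799332
```

View pics/w15.png

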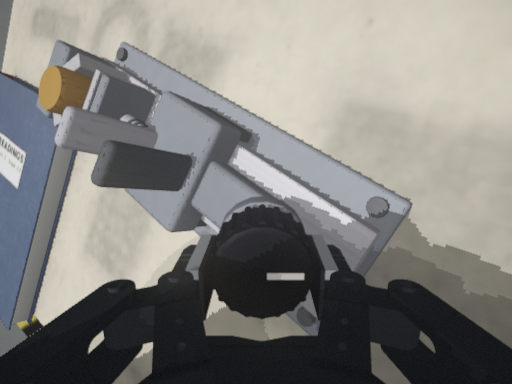

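View pics/s15.png

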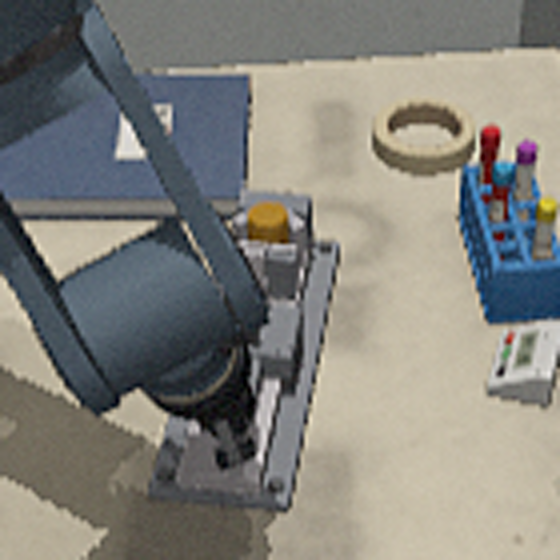

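That is 2.67 rad turned with the grip not slipping and the case standing. Time to open and back off along the axis.

>>> drive_tool --motion '[0,0,0,0,0,0,52,0,0,0,0,0,0,65,0,0,0,0,0,0,80,0,0,-10,0,0,0,80,0,0,-35,0,0,0,80,0,0,-65,0,0,0,80,0,0,-100,0,0,0,80,0,0,-110,0,0,0,80]'

```text
t: 17.8
tcp_pos: [0.4832, -0.1195, 0.166]
tool_rot: [0.948, 0.113, 0.107, -0.278]
force: [-0.2, -0.8, -1.2]
finger_gap: 0.931
```

Run:
```python
from k import *
s=manip.sense();print(s["t"],s["tcp_pos"],s["finger_gap"]*85.4,s["q"],s["force"])
r=manip.snapshot("wrist");cv2.imwrite("pics/w16.png",r["color"][:,:,::-1])
r=manip.snapshot("side");cv2.imwrite("pics/s16.png",cv2.resize(r["color"][100:240,170:310][:,:,::-1],None,fx=4,fy=4,interpolation=cv2.INTER_CUBIC))
r=manip.snapshot("top");cv2.imwrite("pics/t16.png",cv2.resize(r["color"][130:260,130:312][:,:,::-1],None,fx=4,fy=4,interpolation=cv2.INTER_CUBIC))
```

```text
17.8 [ 0.4832 -0.1195  0.166 ] 79.5495448828618 [-0.7833  0.5714  1.79    0.5583  1.1791  0.2273] [-0.1535 -0.7824 -1.1795]
```

View pics/w16.png

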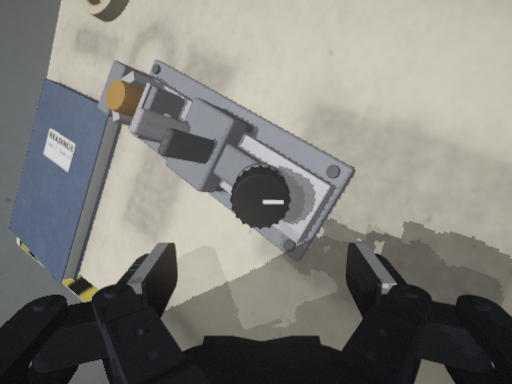

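View pics/s16.png

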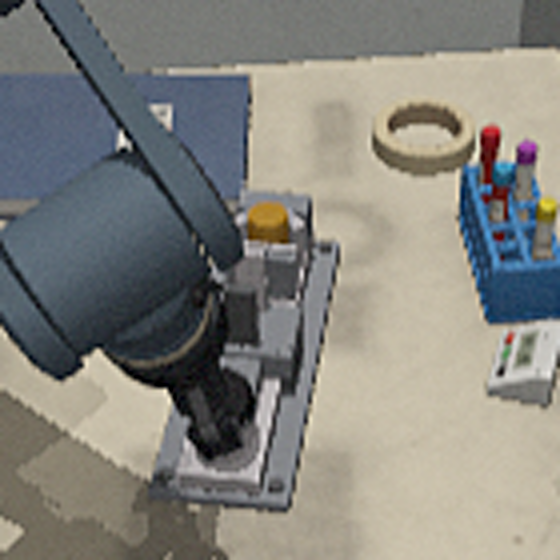

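View pics/t16.png

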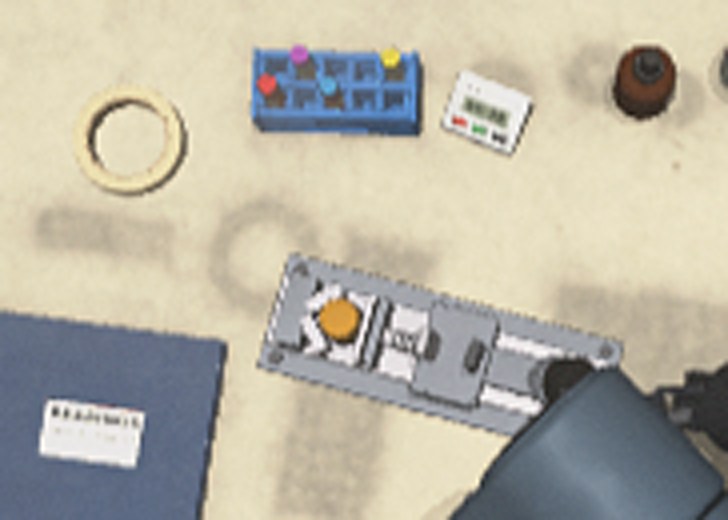

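Run:
```python
from k import *
r=manip.snapshot("wrist");print("K pred",proj(r,K),[proj(r,K+.014*ax+.023*x).round(1) for x in(cx,-cx,pp,-pp)])
m=(r["color"].max(2)<62).astype(np.uint8);m[:150]=0;m[240:]=0;m[:,:215]=0;m[:,300:]=0
m=cv2.morphologyEx(m,cv2.MORPH_OPEN,np.ones((7,7),np.uint8));n,l,st,c=cv2.connectedComponentsWithStats(m);print(st[1:],c[1:])
a=cv2.resize(r["color"][55:200,85:245][:,:,::-1],None,fx=4.9,fy=4,interpolation=cv2.INTER_CUBIC);cv2.imwrite("pics/w17.png",cv2.convertScaleAbs(a,alpha=1.4,beta=10))
t=manip.snapshot("top");hsv=cv2.cvtColor(t["color"],cv2.COLOR_RGB2HSV)
m=cv2.inRange(hsv,(8,150,100),(30,255,255));m[:195]=0;m[230:]=0;m[:,:195]=0;m[:,240:]=0
M=cv2.moments(m,True);print("case px",M["m00"],M["m10"]/M["m00"],M["m01"]/M["m00"])
p=ray(t,M["m10"]/M["m00"],M["m01"]/M["m00"],.093);print(p,(p-[.52235,.05456,0])@cx,(p-[.52235,.05456,0])@cy)
```

```text
K pred [259.3595 194.4547] [array([273.2, 173.4]), array([246.1, 224. ]), array([232.6, 186.1]), array([285.4, 212.2])]
[[ 237  167   54   59 2196]] [[264.6598 195.235 ]]
case px 73.0 214.3972602739726 209.4794520547945
[0.543  0.1414 0.093 ] -0.0002624682703660057 0.0892768737726934
```

View pics/w17.png

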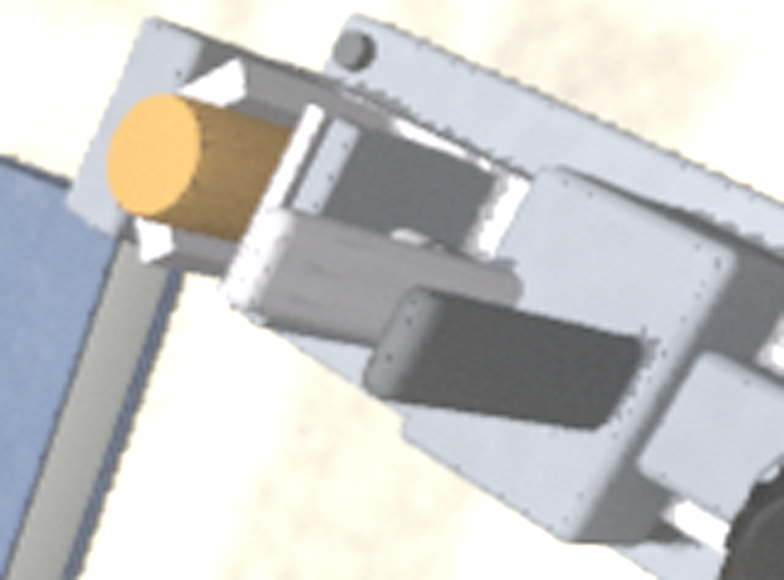

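Run:
```python
from h import *
print(manip.sign_off());s=manip.sense();print(s["t"],s["force"])
```

```text
the job is handed in; nothing more can be done
None
the job is handed in; nothing more can be done
```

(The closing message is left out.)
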